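Set the rebuilt selector valve to its blanked port and prime it

TASK

Test the rebuilt selector valve on the bench: with a fingertip, gently push its lever round by the side of the black grip until it points straight at the six-sided blanking plug, and take the finger off. Then press the valve's primer plunger all the way down, let it come back up, and leave the lever pointing at the plug. The lever only rests on its spindle, so do not grip, squeeze or lift it; do not press the plunger before the lever is set, and leave the loose parts lying about alone.

Things in the scene. Friction and masses are not known exactly. Their poses are not given: they have to be found in the camera images.
- valve: selector valve, fixed: round dark steel base plate 300 dia x 12 thick, aluminium housing (76 dia, top 72 above the bench) in its middle. Origin under the plate's centre, on the lever's upright turning axis; x points away from the primer plunger, z up. Three steel port fittings stand on the plate 125 from the axis, at bearings 0 and +/-1.3 rad from x; which is where varies
- open_stub: port fitting: upright open round tube, 34 dia, top 50 above the bench; origin under its centre
- barb: port fitting: upright ribbed hose barb, 28 dia, top 50 above the bench; origin under its centre
- lever: level lever; origin on the axis 75 above the bench, x along it to its tip, z up. Hub 42 dia (top 97 above the bench), arm 16 wide, round black grip 20 dia from 50 to 94 from the axis (centreline 87, underside 77 above the bench), nose ends at 106. Turns 1.7 rad either side of the valve's x; friction (about 3 N at the grip) keeps it where left. Unfastened: it can lift off upward
- lever_aim (a point): point on the lever's line 125 from the axis, just beyond its nose: it comes over the centre of a port when the lever points straight at it
- hex_plug: the blanking plug: a low, solid six-sided steel plug 46 across flats, 20 high (top 32 above the bench), on the base plate. Origin at the centre of its underside
- primer (a joint): travel of the primer plunger: 0 up, 0.006 m fully down; springs back; about 5 N when fully down
- primer_top (a point): centre of the top of the primer plunger when up: an upright steel push button 26 dia in a round aluminium boss on the base plate, 90 from the axis on the side away from the ports; pressed straight down
- washer: loose flat steel washer lying on the base plate, 30 dia x 5, origin at the centre of its underside
- bush: loose black rubber bush on the base plate, 34 dia x 14 high, origin at the centre of its underside
- spool: loose white plastic spool on the bench, 84 dia x 32 high, origin under its centre
- casting: loose hollow aluminium casting standing on the bench, 90 dia x 80 high, origin under its centre
- piston: loose dark steel piston standing on the bench, 48 dia x 90 high, origin under its centre
- screwdriver: loose screwdriver lying on the bench
- wrench: loose wrench lying on the bench

How it is judged:
By the outcome, as a careful person would: the job done as asked, in the order asked, and still so for the second after the job is handed in, with the robot touching nothing.
It also fails if it takes over 53 s, if anything falls off the work surface, if the arm or the gripper's body presses on something with over 40 N, if the wrist force passes 120 N, or if a joint passes its speed limit or range.

ROBOT

A 6-joint arm with a two-finger parallel gripper is mounted at the origin on the work surface. World frame = base frame: x ahead of the robot, y to its left, z up, the work surface at z = 0. Lengths are in m, angles in degrees, forces in N, time in s.
With the tool pointing down it reaches from about 0.25 to 0.725 m from the base axis. Payload 9.7 kg.
Tool frame: the origin (TCP) lies at the very end of the fingers, on their centre line; the grasp point (between the pads) lies 19 mm behind it; z points along the fingers, y is the direction in which the jaws open and shut (so a half turn about z gives the same grasp; the last joint's range is limited). The gripper opens to 85 mm and grips with 20 to 120 N. Pads are 22 mm wide; open, the fingers measure 114 mm over their backs; the gripper's body (76 mm by 85 mm) begins 54 mm behind the grasp point. The pads swing forward as they close: fully open they stand 13 mm farther back than shut.
Start: joints at [-63.942, 4.979, 10.078, 95.1, 0, 90], TCP at [0.242, -0.494, 0.231] pointing down, gripper open.
Joint ranges: [-179.16, 179.16], [-48.56, 103.87], [-65.8, 70.77], [-126.05, 130.52], [-82.76, 87.17], [-180, 180]. Speed limits (degrees/s): [127.2, 127.2, 147.25, 180, 180, 180].

INTERFACE

Orientations are given as [roll, pitch, yaw] about the fixed x, y, z axes, in that order (R = Rz(yaw) Ry(pitch) Rx(roll)).
In Python, from workcell import bot gives the robot as it stands. The module is installed in compiled form; this text tells all that it offers.
- The arm moves only by the tool step_arm, never from a script. Its arguments are lists of equal length, an entry for each row: "dr": the turn, a rotation vector about the tool's x, y, z in rad, a list of three; "xyz": the shift along the tool's x, y, z in units of 40 mm (1.0 is 40 mm), a list of three; "gripper": the opening, from 0 (shut) to 1 (fully open). In form: {"dr": [[wx, wy, wz], ...], "xyz": [[x, y, z], ...], "gripper": [gripper, ...]}. A call has exactly 8 rows; each row is the pose to reach, as a shift and turn from the pose commanded when the call began, along the tool's axes at that moment; what a row does not reach only later rows make up. A row lasts 1/10 s, in which the tool goes at most 50 mm and 8.59 degrees, less where a joint would pass 70% of its speed; a pose out of reach is approached as far as the arm can. A call with a gripper value outside its range is refused whole. The fingers move at their own pace and stop on an object; "squeeze" is the grip in N (left out, the last holds). Time passes only in rows, so rows that repeat a pose let the fingers close, or fill a call up. It gives the time, the measured TCP pose, the force and the opening at its end, in the units of the state.
- bot.get_obs(): the state, without advancing time (a new reading comes with each control period).
- bot.camera(name): name is "side" or "top"; returns a dict with "image" (400x640x3 uint8, red, green, blue), "camera_matrix" (3x3 intrinsics, pixels), "R" (3x3) and "t" (3): a world point X has camera coordinates R X + t. Camera axes: x right, y down, z forward; pixel columns grow to the right and rows downward; lengths in m; the calibration is good to about 2 mm. A picture is of the moment at which its call begins. There is no depth.
- bot.job_done(): hands the job in, once; it reports no verdict.
Trained networks look in a picture, given as the dict that the camera call returned (one of the last four; its "shot" number tells which), for a name from the list of things; names that differ only in an ending like _2 or _b are one class to them, and where a whole thing is asked for, a point or a joint stands for the part that bears it (a point fixed in the world has none). Each returns a list of dicts, best first, with "p" (0 to 1); they miss things now and then, are a little off and sometimes report something else, mostly with a low value. They report only what shows in the picture. A call takes as long as a camera call.
- bot.regions_of(picture, thing): "region" (400x640 bool, what is visible of it) and "box" ([centre column, centre row, width, height] in pixels, round what is visible of it).
The state is a dict: "time": time; "q": joint angles; "qd": joint speeds; "joint_efforts": joint torques, N m; "ee_pos": TCP position; "tcp_rot": TCP orientation; "wrist_force": force on the tool from outside, world axes, zero at the start; "torque": the same for the moment, N m; "opening": finger opening in m.
Only numpy, scipy, OpenCV 4.12 (cv2) and the standard library are available. Lean on these libraries where they do the work, as an engineer would, in place of code of your own. Each camera call takes 0.05 s, during which the arm holds its last target.

## Working session

There is one attempt and no reset: what is moved stays moved. The work goes in short steps, Python scripts to look and compute and a tool call to move; the robot and the scene stay as the last step left them, time stands still between calls to the robot, and variables do not carry over. Pictures are saved under pics/ and viewed, and the job is handed in when it is done.

Besides the shell and the picture viewer there is one more tool, called after "Request:" as a command line: name --argument value ..., lists and objects as JSON in quotes. step_arm: Moves the arm, as the interface text tells. Its arguments: {"type":"object","properties":{"dr":{"type":"array"},"xyz":{"type":"array"},"gripper":{"type":"array"},"squeeze":{"type":"number"}},"required":["dr","xyz","gripper"]}

```bash
mkdir -p pics; cat > look.py <<'E'
import cv2,pickle,sys
from workcell import bot
def snap(tag,names=("side","top")):
    out={}
    for n in names:
        p=bot.camera(n); out[n]=p
        cv2.imwrite(f"pics/{tag}_{n}.png",p["image"][:,:,::-1])
    pickle.dump(out,open(f"{tag}.pkl","wb"))
    return out
E
python3 - <<'E'
from look import *
o=snap("a")
for n,p in o.items():
    print(n,p["camera_matrix"].tolist(),p["R"].tolist(),p["t"].tolist())
    for th in ["valve","lever","hex_plug","primer_top","open_stub","barb","washer","bush","casting","piston"]:
        r=bot.regions_of(p,th)
        print(n,th,[(round(x["p"],2),[round(float(v),1) for v in x["box"]]) for x in r[:3]])
print(bot.get_obs())
E
```

```text
side [[380.39063695174224, 0.0, 320.43199958909526], [0.0, 380.39063695174224, 192.19079422604977], [0.0, 0.0, 1.0]] [[-0.9276814778326954, -0.3733306635335783, 0.005593867331653059], [-0.24595357974731735, 0.5997555895892239, -0.7614460383808966], [0.28091620155417524, -0.7077552178698934, -0.6482041648140757]] [0.4281497570922705, 0.1918829082061965, 0.9010229071449893]
side valve [(0.91, [307.2, 189.1, 101.9, 69.9])]
side lever [(0.81, [296.9, 172.2, 30.6, 23.5]), (0.71, [296.8, 157.0, 5.9, 12.4])]
side hex_plug [(0.67, [295.6, 205.8, 20.1, 16.9])]
side primer_top [(0.43, [341.0, 171.9, 10.7, 9.6])]
side open_stub [(0.66, [267.4, 179.2, 16.1, 13.3])]
side barb [(0.56, [297.8, 156.2, 7.7, 12.4])]
side washer [(0.52, [319.1, 203.6, 12.8, 5.9])]
side bush []
side casting [(0.75, [375.5, 135.7, 24.4, 32.9]), (0.3, [265.5, 179.3, 11.0, 15.7])]
side piston [(0.62, [162.4, 313.9, 31.1, 38.6])]
top [[411.78599948212025, 0.0, 318.41443704776583], [0.0, 411.78599948212025, 200.2721082396587], [0.0, 0.0, 1.0]] [[0.020943135333686046, -0.9996089677479678, 0.01852826705974031], [-0.99688502689
[... 653 characters left out ...]
op piston [(0.83, [173.9, 150.3, 21.5, 21.8])]
{'time': 1.1, 'q': array([-6.39409675e+01,  4.97933004e+00,  1.00785353e+01,  9.50994060e+01,
        2.91034445e-04,  8.99997275e+01]), 'qd': array([ 0.03716984,  0.01639446,  0.03501047, -0.05624371,  0.07111912,
       -0.00458856]), 'joint_efforts': array([ 1.40369713e-03, -5.20113838e+01,  4.64861584e+01,  1.74530007e-03,
        1.27271574e-04,  1.67759669e-05]), 'ee_pos': array([ 0.24161454, -0.49408724,  0.23128289]), 'tcp_rot': array([-1.79999799e+02, -2.91035400e-04,  2.60593050e+01]), 'wrist_force': array([-0.23964599,  0.00824966, -0.05066696]), 'torque': array([ 0.00382452, -0.01566538, -0.0357253 ]), 'opening': 0.08519323829371146}
```

```bash
python3 - <<'E'
import cv2
a=cv2.imread("pics/a_top.png");b=cv2.imread("pics/a_side.png")
cv2.imwrite("pics/a1.png",cv2.resize(a[120:260,260:420],None,fx=5,fy=4.2,interpolation=cv2.INTER_CUBIC)[:588])
cv2.imwrite("pics/a2.png",cv2.resize(b[120:260,230:390],None,fx=4.2,fy=4.2,interpolation=cv2.INTER_CUBIC))
E
```

```text
(no output)
```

View pics/a_top.png

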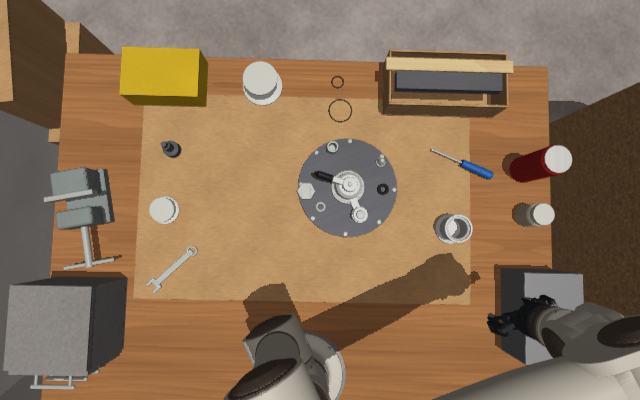

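View pics/a_side.png

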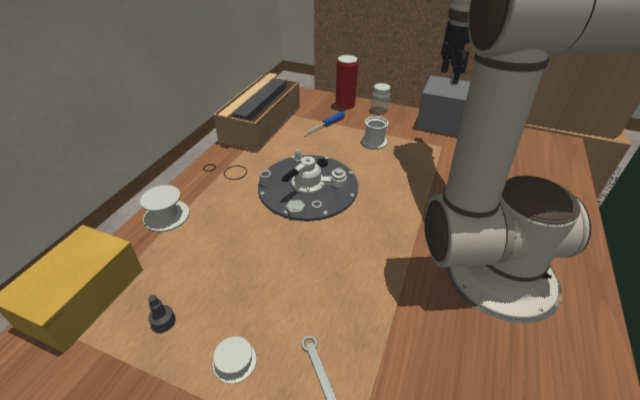

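View pics/a1.png

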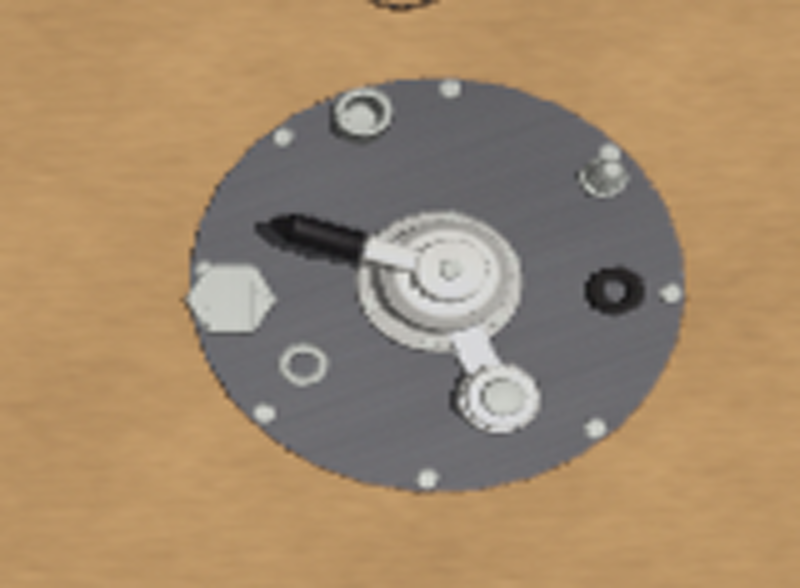

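View pics/a2.png

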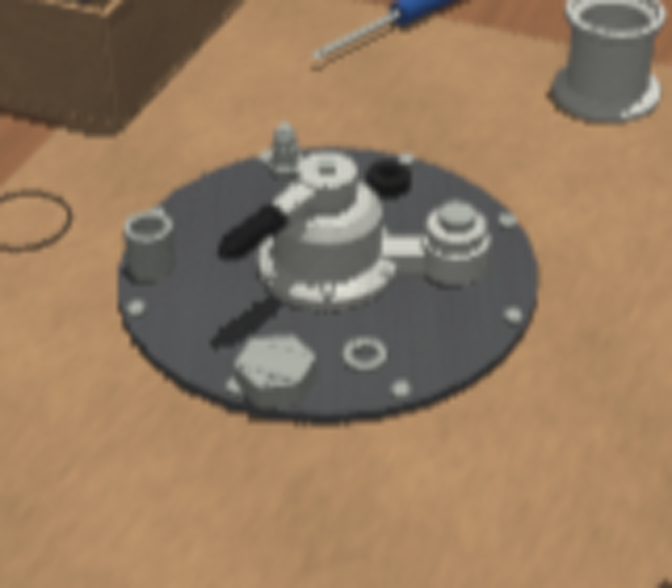

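```bash
cat > geo.py <<'E'
import numpy as np,pickle
def proj(p,X):
    X=np.atleast_2d(X);c=X@np.array(p["R"]).T+np.array(p["t"]);u=c@np.array(p["camera_matrix"]).T
    return u[:,:2]/u[:,2:]
def back(p,uv,z):
    R=np.array(p["R"]);t=np.array(p["t"]);K=np.array(p["camera_matrix"])
    d=R.T@np.linalg.solve(K,[uv[0],uv[1],1]);o=-R.T@t
    return o+d*(z-o[2])/d[2]
E
python3 - <<'E'
from geo import *
from scipy.optimize import least_squares
a=pickle.load(open("a.pkl","rb"))
T=lambda u,v:((u+.5)/5-.5+260,(v+.5)/4.2-.5+120)
S=lambda u,v:((u+.5)/4.2-.5+230,(v+.5)/4.2-.5+120)
pts={"hub":("top",T(452,269),.097),"hex":("top",T(231,298),.032),"stub":("top",T(362,112),.05),"barb":("top",T(610,167),.05),"prim":("top",T(503,396),.045),
"hubS":("side",S(327,169),.097),"hexS":("side",S(276,358),.032),"stubS":("side",S(149,229),.05),"barbS":("side",S(284,127),.05),"primS":("side",S(458,214),.045)}
W={k:back(a[c],uv,z) for k,(c,uv,z) in pts.items()}
for k,w in W.items(): print(k,w.round(4))
# plate rim, by crop extremes top: left 190,right 684,top 78,bottom 491
c=[back(a["top"],T(*q),.012) for q in [(190,280),(684,285),(440,78),(435,491)]]
print("plate",np.round([(c[0]+c[1])[1]/2,(c[2]+c[3])[0]/2],4), c[0]-c[1],c[2]-c[3])
def res(p):
    X,Y,yaw,sgn=p[0],p[1],p[2],0
    r=[]
    for k,(cam,uv,z) in pts.items():
        n=k.replace("S","")
        rad,b={"hub":(0,0),"hex":(.125,1.3),"stub":(.125,0),"barb":(.125,-1.3),"prim":(.09,np.pi)}[n]
        zz=p[3] if n=="prim" else z
        P=[X+rad*np.cos(yaw+b),Y+rad*np.sin(yaw+b),zz]
        r+=list(proj(a[cam],P)[0]-uv)
    return r
s=least_squares(res,[.53,-.07,.3,.045])
print(s.x,np.round(np.reshape(s.fun,(-1,2)),2))
E
```

```text
hub [ 0.5514 -0.1252  0.097 ]
hex [ 0.5356 -0.0012  0.032 ]
stub [ 0.6659 -0.0751  0.05  ]
barb [ 0.6306 -0.2211  0.05  ]
prim [ 0.4698 -0.1611  0.045 ]
hubS [ 0.5516 -0.1237  0.097 ]
hexS [ 0.536  -0.0022  0.032 ]
stubS [ 0.6641 -0.0716  0.05  ]
barbS [ 0.6299 -0.2212  0.05  ]
primS [ 0.474  -0.1754  0.045 ]
plate [-0.1246  0.5515] [-0.00322649  0.29694472  0.        ] [0.29672337 0.00164389 0.        ]
[ 0.55176206 -0.12441035  0.40791674  0.05705242] [[-0.27 -0.14]
 [-0.22  0.32]
 [-0.09 -0.22]
 [ 0.2   0.14]
 [ 0.17  0.04]
 [ 0.04 -0.14]
 [ 0.21  0.49]
 [-0.22 -0.82]
 [-0.04 -0.11]
 [-0.05  0.02]]
```

```bash
cat > plan.py <<'E'
import numpy as np
from scipy.spatial.transform import Rotation as Ro
from workcell import bot
def to(x,y,z,yaw,o=None):
    o=o or bot.get_obs()
    R=Ro.from_euler("xyz",o["tcp_rot"],degrees=True);G=Ro.from_euler("xyz",[180,0,yaw],degrees=True)
    d=R.inv().apply(np.array([x,y,z])-o["ee_pos"])/.04
    print("t",o["time"],"ee",o["ee_pos"].round(4),"rot",np.round(o["tcp_rot"],2),"xyz",d.round(3),"dr",(R.inv()*G).as_rotvec().round(4))
E
python3 - <<'E'
from geo import *; from plan import *
a=pickle.load(open("a.pkl","rb"))
T=lambda u,v:((u+.5)/5-.5+260,(v+.5)/4.2-.5+120)
S=lambda u,v:((u+.5)/4.2-.5+230,(v+.5)/4.2-.5+120)
A=np.array([.5518,-.1244])
for n,c,uv in [("tip","top",T(257,229)),("tipS","side",S(226,250)),("gripin","top",T(366,249)),("gripinS","side",S(274,214))]:
    w=back(a[c],uv,.087)[:2]-A; print(n,np.hypot(*w),np.degrees(np.arctan2(w[1],w[0])))
# draw model
b=np.radians(97.87);u=np.array([np.cos(b),np.sin(b)]);n=np.array([np.sin(b),-np.cos(b)])
print("final",A+.072*u+.021*n)
ap=A+.072*u+.085*n
print("appr",ap); to(ap[0],ap[1],.15,7.87)
E
```

```text
tip 0.11172271534456715 76.94046845903523
tipS 0.09937413450835285 72.35762561837124
gripin 0.04888134315824977 74.37948503919111
gripinS 0.05127417071756462 69.85089234551467
final [ 0.56274354 -0.0502027 ]
appr [ 0.62614075 -0.04143945]
t 1.1 ee [ 0.2416 -0.4941  0.2313] rot [-180.     -0.     26.06] xyz [13.607 -5.943  2.032] dr [-0.     -0.      0.3175]
```

Request:
step_arm --dr '[[0,0,0.04],[0,0,0.08],[0,0,0.12],[0,0,0.16],[0,0,0.2],[0,0,0.24],[0,0,0.28],[0,0,0.3175]]' --xyz '[[0.85,-0.37,0],[1.7,-0.75,0],[2.55,-1.1,0],[3.4,-1.5,0],[4.25,-1.9,0],[5.1,-2.25,0],[6,-2.6,0],[6.8,-3,0]]' --gripper '[0,0,0,0,0,0,0,0]'

```text
time: 1.9
ee_pos: [0.4343, -0.2655, 0.2313]
tcp_rot: [180.0, -0.0, 7.8]
wrist_force: [0.4, -1.0, -0.3]
opening: -0.0001
```

```bash
python3 -c "
from plan import *
to(.6261,-.0414,.15,7.87)"
```

```text
t 1.9 ee [ 0.4343 -0.2655  0.2313] rot [ 1.7999e+02 -2.0000e-02  7.7800e+00] xyz [ 5.509 -4.902  2.034] dr [ 0.0002 -0.0003 -0.0016]
```

Request:
step_arm --dr '[[0,0,0],[0,0,0],[0,0,0],[0,0,0],[0,0,0],[0,0,0],[0,0,0],[0,0,0]]' --xyz '[[0.8,-0.7,0.1],[1.6,-1.4,0.3],[2.4,-2.1,0.6],[3.2,-2.8,0.9],[4,-3.5,1.2],[4.8,-4.2,1.6],[5.55,-4.92,1.9],[5.55,-4.92,2.03]]' --gripper '[0,0,0,0,0,0,0,0]'

```text
time: 2.7
ee_pos: [0.6278, -0.0376, 0.1474]
tcp_rot: [-179.9, 0.1, 8.1]
wrist_force: [0.2, -0.6, -1.1]
opening: -0.0001
```

```bash
python3 - <<'E'
from look import *
from plan import *
to(.6261,-.0414,.070,7.87)
o=snap("b")
for n,(r,c) in {"top":(100,250),"side":(100,220)}.items():
    im=o[n]["image"][r:r+140,c:c+180,::-1]
    cv2.imwrite(f"pics/b_{n}_c.png",cv2.resize(im,None,fx=4,fy=4,interpolation=cv2.INTER_CUBIC))
E
```

```text
t 2.7 ee [ 0.6278 -0.0376  0.1474] rot [-1.7993e+02  1.1000e-01  8.1000e+00] xyz [-0.05   0.09   1.936] dr [-0.0013  0.002   0.0039]
```

View pics/b_top_c.png

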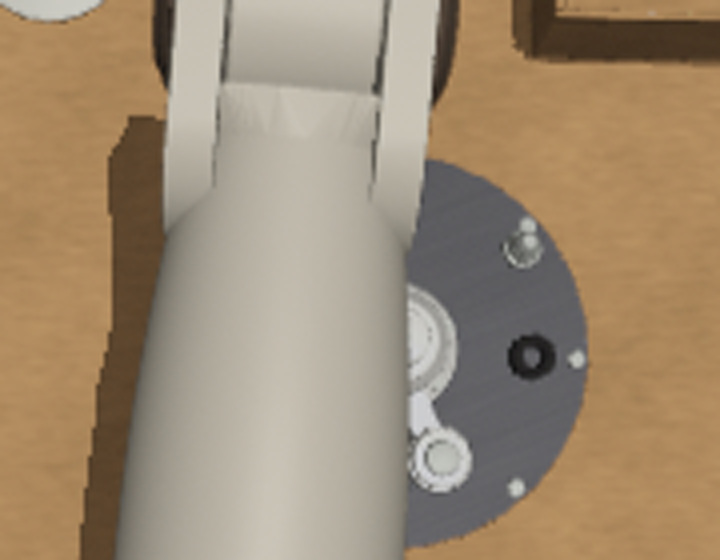

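View pics/b_side_c.png

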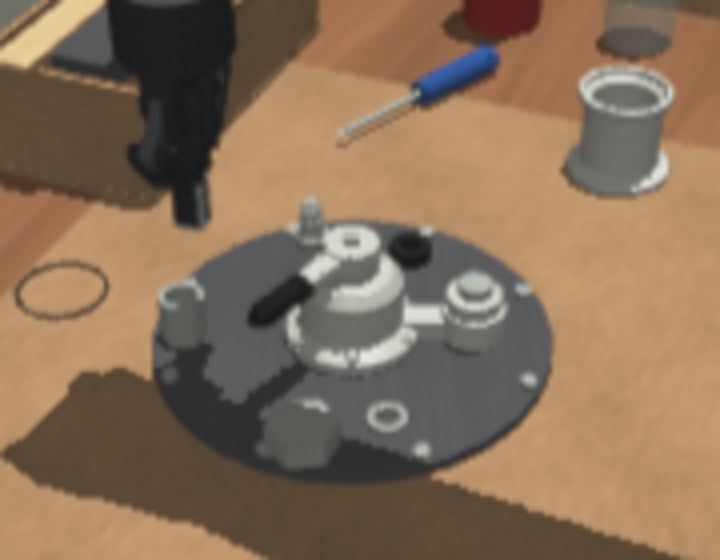

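Request:
step_arm --dr '[[0,0,0],[0,0,0],[0,0,0],[0,0,0],[0,0,0],[0,0,0],[0,0,0],[0,0,0]]' --xyz '[[0,0,0.3],[0,0,0.6],[0,0,1],[0,0,1.4],[0,0,1.8],[0,0,2],[0,0,2],[0,0,2]]' --gripper '[0,0,0,0,0,0,0,0]'

```text
time: 3.6
ee_pos: [0.6262, -0.0419, 0.0706]
tcp_rot: [180.0, -0.0, 7.8]
wrist_force: [0.5, 0.7, -0.1]
opening: -0.0002
```

```bash
python3 - <<'E'
from look import *
from plan import *
from geo import *
to(.5627,-.0502,.070,7.87)
o=snap("c",("side",))
p=o["side"]; R,C=120,250
im=cv2.resize(p["image"][R:R+110,C:C+130,::-1],None,fx=6,fy=5.4,interpolation=cv2.INTER_CUBIC)
im=np.ascontiguousarray(im)
ob=bot.get_obs()
uv=proj(p,[ob["ee_pos"]])[0]; cv2.circle(im,(int((uv[0]-C)*6+3),int((uv[1]-R)*5.4+3)),3,(0,0,255),-1)
cv2.imwrite("pics/c1.png",im)
E
```

```text
t 3.6 ee [ 0.6262 -0.0419  0.0706] rot [ 1.7999e+02 -3.0000e-02  7.8300e+00] xyz [-1.602 -0.01   0.014] dr [ 0.0001 -0.0005 -0.0006]
```

View pics/c1.png

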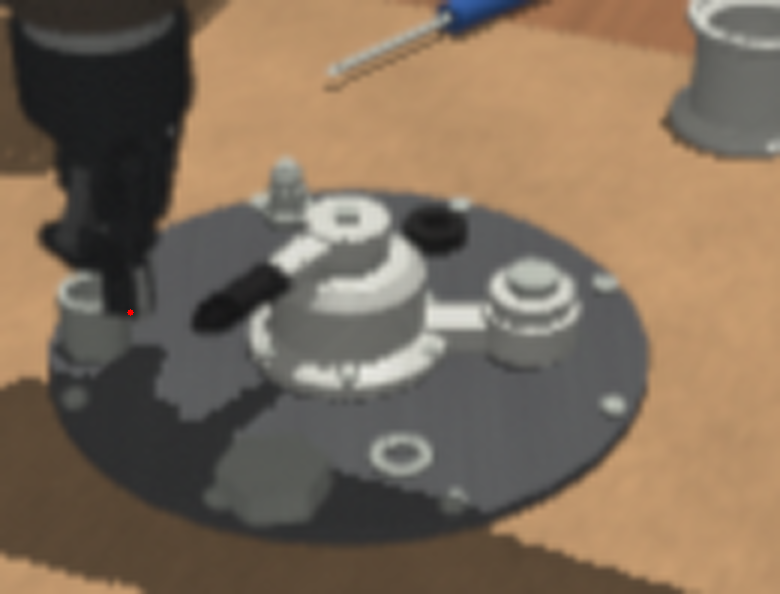

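Request:
step_arm --dr '[[0,0,0],[0,0,0],[0,0,0],[0,0,0],[0,0,0],[0,0,0],[0,0,0],[0,0,0]]' --xyz '[[-0.15,0,0],[-0.3,0,0],[-0.42,0,0],[-0.52,0,0],[-0.6,0,0],[-0.68,0,0],[-0.76,0,0],[-0.84,0,0]]' --gripper '[0,0,0,0,0,0,0,0]'

```text
time: 4.45
ee_pos: [0.5933, -0.046, 0.0704]
tcp_rot: [-180.0, -0.1, 7.9]
wrist_force: [3.9, 1.2, -0.3]
opening: -0.0001
```

Request:
step_arm --dr '[[0,0,0],[0,0,0],[0,0,0],[0,0,0],[0,0,0],[0,0,0],[0,0,0],[0,0,0]]' --xyz '[[-0.08,0,0],[-0.16,0,0],[-0.24,0,0],[-0.32,0,0],[-0.4,0,0],[-0.46,0,0],[-0.51,0,0],[-0.55,0,0]]' --gripper '[0,0,0,0,0,0,0,0]'

```text
time: 5.25
ee_pos: [0.5709, -0.049, 0.0701]
tcp_rot: [-180.0, 0.0, 7.9]
wrist_force: [3.0, 1.8, 1.2]
opening: -0.0
```

```bash
cat > v.py <<'E'
from look import *
from plan import *
from geo import *
import sys
def side(tag,R=120,C=250,overlay=()):
    o=snap(tag,("side",)); p=o["side"]
    im=cv2.resize(p["image"][R:R+110,C:C+130,::-1],None,fx=6,fy=5.4,interpolation=cv2.INTER_CUBIC)
    im=np.ascontiguousarray(im)
    for P in overlay:
        uv=proj(p,[P])[0]; cv2.circle(im,(int((uv[0]-C)*6+3),int((uv[1]-R)*5.4+3)),2,(0,0,255),-1)
    cv2.imwrite(f"pics/{tag}_v.png",im)
E
python3 - <<'E'
from v import *
to(.5627,-.0502,.070,7.87)
print(bot.get_obs()["wrist_force"])
side("d",overlay=[[.5347,-.0006,.032],[.5518,-.1244,.097]])
E
```

```text
t 5.25 ee [ 0.5709 -0.049   0.0701] rot [-179.99    0.      7.87] xyz [-0.208  0.     0.002] dr [-0.0001  0.     -0.    ]
[2.99242956 1.82320013 1.20852554]
```

View pics/d_v.png

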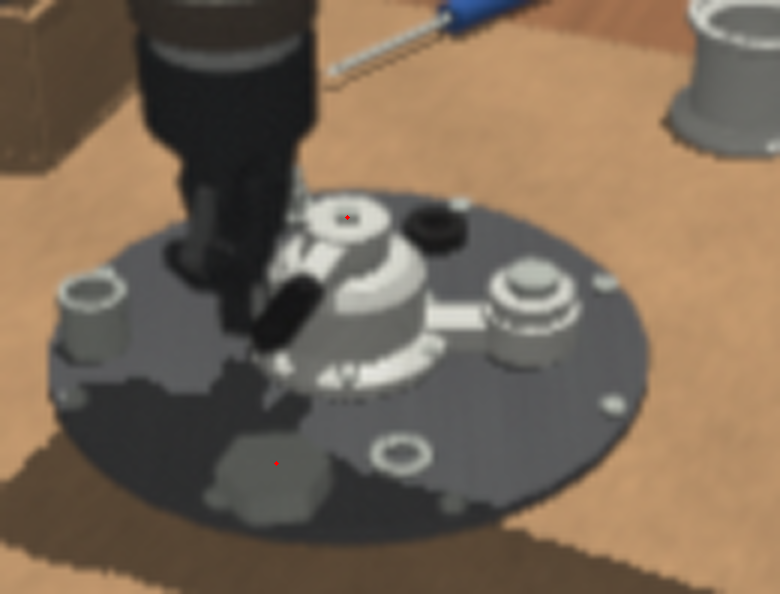

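Request:
step_arm --dr '[[0,0,0],[0,0,0],[0,0,0],[0,0,0],[0,0,0],[0,0,0],[0,0,0],[0,0,0]]' --xyz '[[-0.04,0,0],[-0.08,0,0],[-0.12,0,0],[-0.15,0,0],[-0.17,0,0],[-0.19,0,0],[-0.2,0,0],[-0.2,0,0]]' --gripper '[0,0,0,0,0,0,0,0]'

```text
time: 6.1
ee_pos: [0.5631, -0.0502, 0.0701]
tcp_rot: [-180.0, 0.0, 7.9]
wrist_force: [3.1, 3.2, 1.2]
opening: 0.0001
```

```bash
python3 - <<'E'
from v import *
to(.5627,-.0502,.070,7.87)
side("e",overlay=[[.5347,-.0006,.032],[.5518,-.1244,.097]])
E
```

```text
t 6.1 ee [ 0.5631 -0.0502  0.0701] rot [-1.80e+02  1.00e-02  7.87e+00] xyz [-0.011 -0.001  0.001] dr [-0.0001  0.0001 -0.0001]
```

View pics/e_v.png

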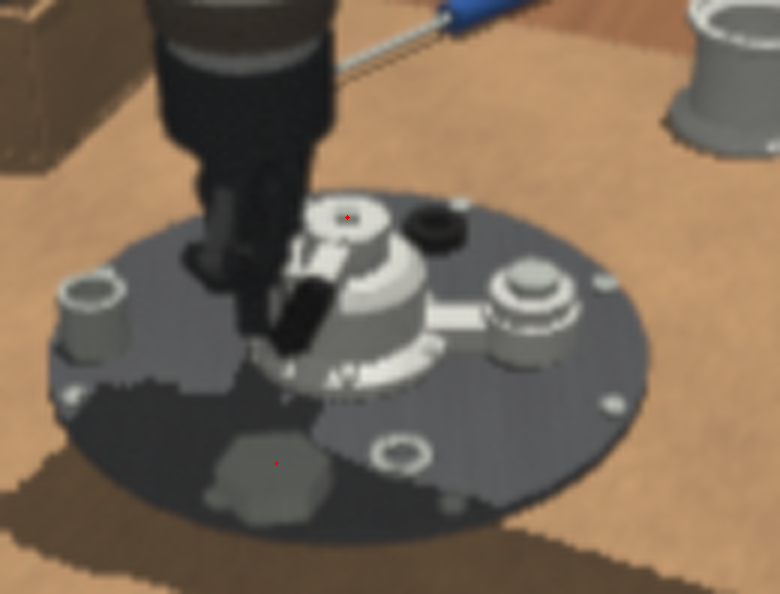

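Request:
step_arm --dr '[[0,0,0],[0,0,0],[0,0,0],[0,0,0],[0,0,0],[0,0,0],[0,0,0],[0,0,0]]' --xyz '[[0.1,0,0],[0.3,0,0],[0.6,0,0],[0.8,0,-0.3],[0.8,0,-1],[0.8,0,-1.8],[0.8,0,-2.5],[0.8,0,-3]]' --gripper '[0,0,0,0,0,0,0,0]'

```text
time: 6.95
ee_pos: [0.5955, -0.0461, 0.1919]
tcp_rot: [180.0, -0.0, 7.9]
wrist_force: [0.4, 0.3, -0.4]
opening: -0.0001
```

Request:
step_arm --dr '[[0,0,0],[0,0,0],[0,0,0],[0,0,0],[0,0,0],[0,0,0],[0,0,0],[0,0,0]]' --xyz '[[-0.4,0.7,0],[-1,1.5,0],[-1.7,2.4,0],[-2.4,3.3,0],[-3.1,4.2,0],[-3.8,5.1,0],[-4.5,6,0],[-5,6.5,0]]' --gripper '[0,0,0,0,0,0,0,0]'

```text
time: 7.75
ee_pos: [0.4309, -0.3334, 0.1898]
tcp_rot: [180.0, 0.1, 7.8]
wrist_force: [-0.9, 0.3, 0.3]
opening: -0.0
```

```bash
python3 - <<'E'
from v import *
to(.4692,-.1601,.15,7.87)
o=snap("f")
for n,(r,c) in {"top":(130,285),"side":(135,260)}.items():
    im=o[n]["image"][r:r+110,c:c+120,::-1]
    cv2.imwrite(f"pics/f_{n}_c.png",cv2.resize(im,None,fx=6.5,fy=5.4,interpolation=cv2.INTER_CUBIC))
E
```

```text
t 7.75 ee [ 0.4309 -0.3334  0.1898] rot [1.7998e+02 6.0000e-02 7.7500e+00] xyz [ 1.535 -4.163  0.992] dr [ 0.0003  0.0011 -0.002 ]
```

View pics/f_top_c.png

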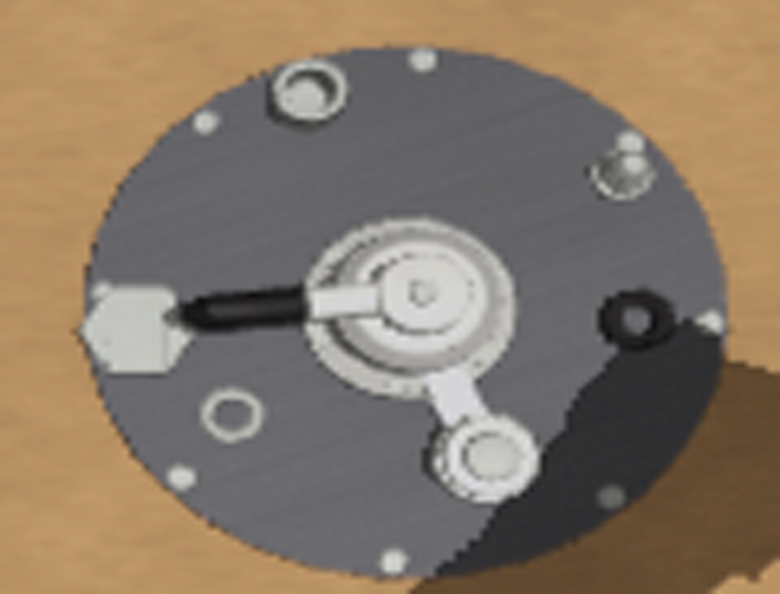

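View pics/f_side_c.png

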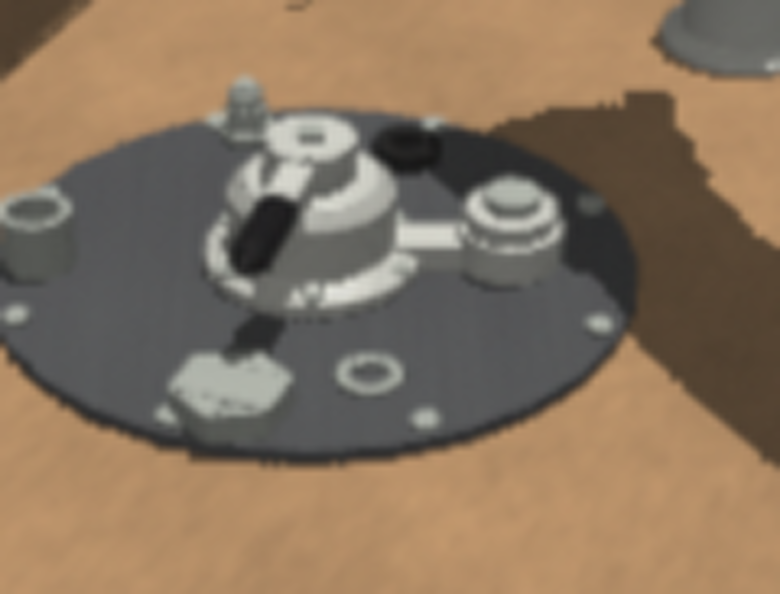

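```bash
cat > fit.py <<'E'
from geo import *
import cv2,sys
def fit(tag,A=(.5518,-.1244)):
  a=pickle.load(open(tag+".pkl","rb"))
  for n in a:
    p=a[n];im=p["image"].astype(int)
    S=8
    c0=proj(p,[[A[0]-.01,A[1]+.07,.087]])[0];c=(int(c0[0]),int(c0[1]))
    x0,y0,w=c[0]-30,c[1]-22,60;h=44
    g=im[y0:y0+h,x0:x0+w].max(2).astype(np.float32)
    g=cv2.resize(g,None,fx=S,fy=S,interpolation=cv2.INTER_CUBIC)
    mk=(g<62).astype(np.uint8)
    nl,lab,st,ce=cv2.connectedComponentsWithStats(mk)
    best=[]
    for deg in np.arange(85,112,.25):
        b=np.radians(deg);u=np.array([np.cos(b),np.sin(b),0]);v=np.array([-u[1],u[0],0]);z=np.array([0,0,1])
        P=[]
        for r,rad in [(.050,.010),(.094,.010),(.106,.004)]:
            for t in np.linspace(0,2*np.pi,24): P.append(np.array([*A,.087])+r*u+rad*(np.cos(t)*v+np.sin(t)*z))
        q=proj(p,P); q=((q-[x0,y0]+.5)*S-.5).astype(np.float32)
        m=np.zeros_like(mk);cv2.fillConvexPoly(m,cv2.convexHull(q).astype(np.int32),1)
        sel=cv2.dilate(m,np.ones((25,25)))
        best.append(((m&mk).sum()/((m|(mk&sel)).sum()),deg))
    best.sort(reverse=True);print(tag,n,[(round(float(x),3),float(y)) for x,y in best[:6]])
E
python3 - <<'E'
from fit import *
fit("f"); 
E
```

```text
f side [(0.789, 97.75), (0.788, 97.5), (0.787, 97.0), (0.787, 97.25), (0.776, 98.0), (0.772, 96.75)]
f top [(0.882, 98.0), (0.875, 97.75), (0.872, 98.25), (0.858, 97.5), (0.853, 98.5), (0.841, 97.25)]
```

Request:
step_arm --dr '[[0,0,-0.04],[0,0,-0.08],[0,0,-0.12],[0,0,-0.16],[0,0,-0.2],[0,0,-0.24],[0,0,-0.271],[0,0,-0.271]]' --xyz '[[0.25,-0.7,0],[0.5,-1.4,0],[0.75,-2.1,0],[1,-2.8,0.4],[1.25,-3.5,0.9],[1.5,-4.1,1.5],[1.5,-4.1,2.1],[1.5,-4.1,2.5]]' --gripper '[0,0,0,0,0,0,0,0]'

```text
time: 8.65
ee_pos: [0.4694, -0.1585, 0.0883]
tcp_rot: [-179.9, 0.1, 23.6]
wrist_force: [-0.6, -0.3, 0.1]
opening: -0.0002
```

```bash
python3 - <<'E'
from v import *
to(.4692,-.1601,.060,23.4)
side("g",overlay=[[.4692,-.1601,.057]])
to(.4692,-.1601,.060,23.4)
E
```

```text
t 8.65 ee [ 0.4694 -0.1585  0.0883] rot [-1.7994e+02  9.0000e-02  2.3580e+01] xyz [-0.018  0.036  0.708] dr [-0.001   0.0016  0.0032]
t 8.7 ee [ 0.4684 -0.1586  0.0861] rot [-179.83    0.21   23.5 ] xyz [0.006 0.045 0.653] dr [-0.003   0.0038  0.0017]
```

View pics/g_v.png

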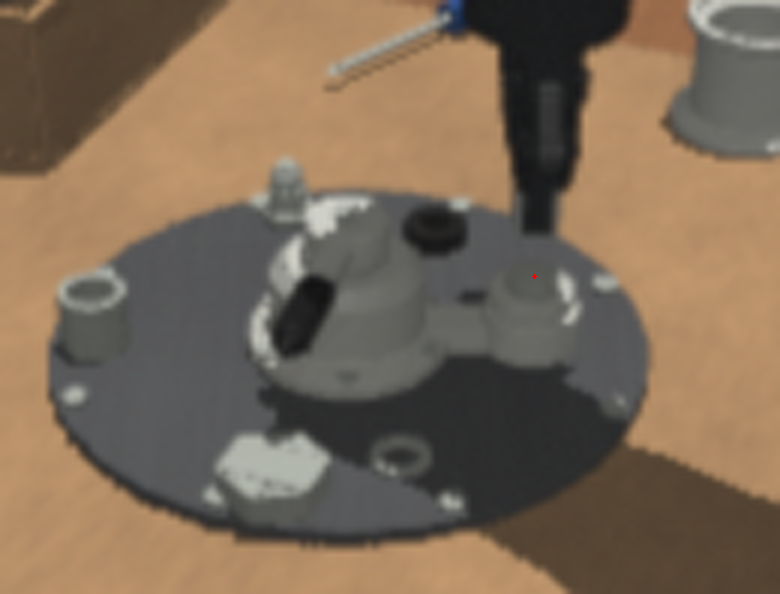

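Request:
step_arm --dr '[[0,0,0],[0,0,0],[0,0,0],[0,0,0],[0,0,0],[0,0,0],[0,0,0],[0,0,0]]' --xyz '[[0,0,0.15],[0,0,0.3],[0,0,0.45],[0,0,0.55],[0,0,0.63],[0,0,0.7],[0,0,0.7],[0,0,0.7]]' --gripper '[0,0,0,0,0,0,0,0]'

```text
time: 9.5
ee_pos: [0.4694, -0.1601, 0.0622]
tcp_rot: [180.0, -0.0, 23.4]
wrist_force: [0.5, 0.7, 0.2]
opening: 0.0
```

Request:
step_arm --dr '[[0,0,0],[0,0,0],[0,0,0],[0,0,0],[0,0,0],[0,0,0],[0,0,0],[0,0,0]]' --xyz '[[0,0,0.03],[0,0,0.06],[0,0,0.09],[0,0,0.12],[0,0,0.15],[0,0,0.18],[0,0,0.2],[0,0,0.2]]' --gripper '[0,0,0,0,0,0,0,0]'

```text
time: 10.3
ee_pos: [0.4695, -0.1601, 0.0542]
tcp_rot: [180.0, -0.0, 23.4]
wrist_force: [-0.2, -0.2, 4.6]
opening: -0.0001
```

Request:
step_arm --dr '[[0,0,0],[0,0,0],[0,0,0],[0,0,0],[0,0,0],[0,0,0],[0,0,0],[0,0,0]]' --xyz '[[0,0,0.02],[0,0,0.04],[0,0,0.05],[0,0,0.06],[0,0,0.07],[0,0,0.08],[0,0,0.08],[0,0,0.08]]' --gripper '[0,0,0,0,0,0,0,0]'

```text
time: 11.1
ee_pos: [0.4697, -0.1602, 0.0537]
tcp_rot: [179.9, -0.1, 23.4]
wrist_force: [-10.0, 3.3, 26.8]
opening: 0.0002
```

```bash
python3 - <<'E'
from v import *
side("h",overlay=[])
print(bot.get_obs()["wrist_force"],bot.get_obs()["ee_pos"])
E
```

```text
[-9.71034327  3.13112742 27.54360276] [ 0.4696718  -0.16018613  0.05363571]
```

View pics/h_v.png

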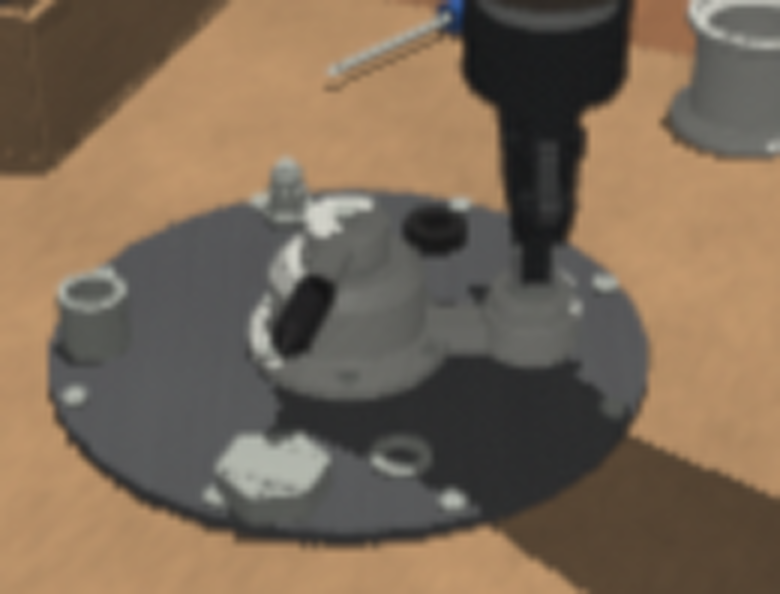

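Request:
step_arm --dr '[[0,0,0],[0,0,0],[0,0,0],[0,0,0],[0,0,0],[0,0,0],[0,0,0],[0,0,0]]' --xyz '[[0,0,-0.05],[0,0,-0.1],[0,0,-0.14],[0,0,-0.16],[0,0,-0.16],[0,0,-0.16],[0,0,-0.16],[0,0,-0.16]]' --gripper '[0,0,0,0,0,0,0,0]'

```text
time: 11.95
ee_pos: [0.4695, -0.1601, 0.0572]
tcp_rot: [180.0, -0.0, 23.4]
wrist_force: [1.8, -0.4, 2.6]
opening: 0.0001
```

Request:
step_arm --dr '[[0,0,0],[0,0,0],[0,0,0],[0,0,0],[0,0,0],[0,0,0],[0,0,0],[0,0,0]]' --xyz '[[0,0,-0.02],[0,0,-0.04],[0,0,-0.05],[0,0,-0.05],[0,0,-0.05],[0,0,-0.05],[0,0,-0.05],[0,0,-0.05]]' --gripper '[0,0,0,0,0,0,0,0]'

```text
time: 12.75
ee_pos: [0.4693, -0.16, 0.0592]
tcp_rot: [-180.0, 0.0, 23.4]
wrist_force: [0.3, -1.1, 1.6]
opening: -0.0001
```

Request:
step_arm --dr '[[0,0,0],[0,0,0],[0,0,0],[0,0,0],[0,0,0],[0,0,0],[0,0,0],[0,0,0]]' --xyz '[[0,0,-0.1],[0,0,-0.3],[0,0,-0.7],[0,0,-1.2],[0,0,-1.8],[0,0,-2.4],[0,0,-3],[0,0,-3.3]]' --gripper '[0,0,0,0,0,0,0,0]'

```text
time: 13.55
ee_pos: [0.4697, -0.1602, 0.1938]
tcp_rot: [179.9, -0.1, 23.4]
wrist_force: [0.2, -0.6, -0.0]
opening: -0.0
```

Request:
step_arm --dr '[[0,0,0],[0,0,0],[0,0,0],[0,0,0],[0,0,0],[0,0,0],[0,0,0],[0,0,0]]' --xyz '[[0,0.6,0],[0,1.4,0],[0,2.2,0],[0,3,0],[0,3.8,0],[0,4.4,0],[0,4.8,0],[0,4.8,0]]' --gripper '[0,0,0,0,0,0,0,0]'

```text
time: 14.35
ee_pos: [0.5456, -0.3377, 0.1899]
tcp_rot: [-179.9, 0.1, 23.3]
wrist_force: [0.2, -0.5, 0.0]
opening: -0.0001
```

```bash
python3 - <<'E'
from v import *
o=snap("i")
for n,(r,c) in {"top":(130,285),"side":(135,260)}.items():
    im=o[n]["image"][r:r+110,c:c+120,::-1]
    cv2.imwrite(f"pics/i_{n}_c.png",cv2.resize(im,None,fx=6.5,fy=5.4,interpolation=cv2.INTER_CUBIC))
from fit import fit
fit("i"); print(bot.get_obs()["wrist_force"],bot.get_obs()["ee_pos"])
E
```

```text
i side [(0.791, 97.75), (0.791, 97.5), (0.789, 97.25), (0.789, 97.0), (0.779, 98.0), (0.773, 96.75)]
i top [(0.881, 98.0), (0.876, 97.75), (0.871, 98.25), (0.861, 97.5), (0.852, 98.5), (0.843, 97.25)]
[-0.18284093 -0.32925021  0.44191061] [ 0.54529346 -0.33598708  0.19070077]
```

View pics/i_top_c.png

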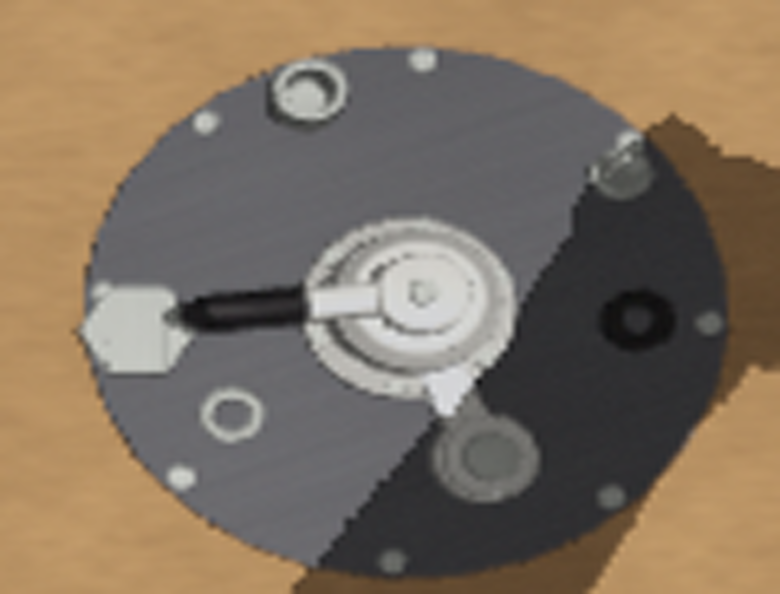

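View pics/i_side_c.png

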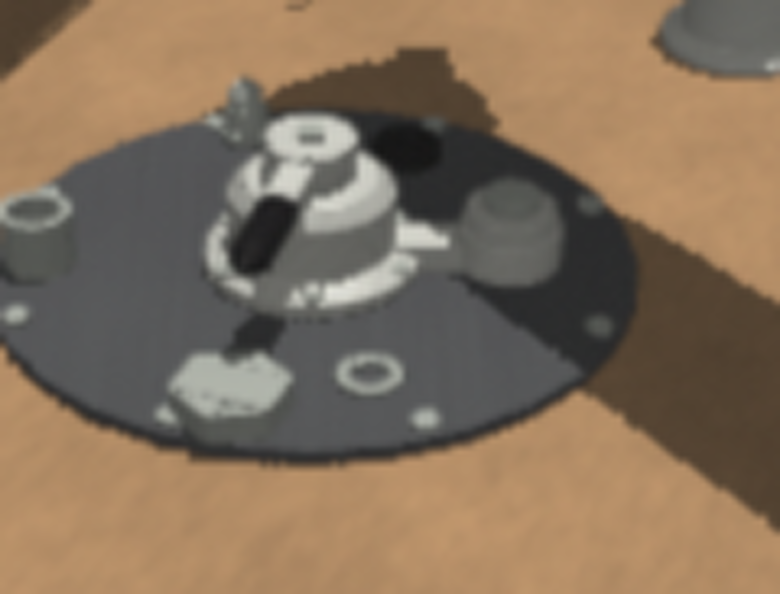

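The lever still points left at the plug: grip around (245,310), plug around (133,330) in the top crop. The plunger is back up, and the washer and bush haven't moved. I'm handing the job in.

```bash
python3 -c "
from workcell import bot
print(bot.job_done())"
```

```text
the job is handed in; nothing more can be done
None
```

The lever now points at the six-sided plug and the primer plunger has been pressed and is back up. I handed the job in at about 14.5 s.

- **Lever:** I pushed it round about 23° by the side of the black grip with the shut fingertip, at about 3–4 N, then took the finger off. Afterwards it measured about 98.0° in the top view and 97.0–97.75° in the side view. The plug bears about 97.5–97.9°. The reading was the same before and after the plunger press.
- **Plunger:** The spring force rose to about 4.6 N, then the finger met a hard stop at z ≈ 0.0537 m. I briefly pressed on that stop with about 27 N. The force then fell away steadily as the finger rose, reaching nothing by about z = 0.060–0.062 m, which fits the full 6 mm travel.
- **Disagreement:** My first camera estimate put the plunger top at 0.057 m, about 3 mm lower than the force readings suggest. I relied on the force readings.
- **Final check:** The washer and bush are where they were, and nothing was touching the arm (wrist force under 1 N). I did not re-check the loose parts elsewhere on the bench, but the arm was never commanded close to them.

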